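Hang the lipped parts bin on the louvred panel and lock it

TASK

Swing the yellow keeper on the louvred panel out of the way to the back, hang the blue parts bin with its two spark plugs on the panel's top rail, at the yellow mark in the middle, so that its rear lip catches over the rail and it hangs level. Then, with the bin let go, swing the keeper fully back along the rail so that it covers the lip. Keep the plugs in the bin and leave the grey bin where it stands.

Things in the scene. Friction and masses are not known exactly. Their poses are not given: they have to be found in the camera images.
- rail_mid (a point): Middle of the top edge of the fixed louvred panel's rail, 150 mm above the bench. x points to the panel's back, y along the rail to its left (seen from the robot), z up. The rail is a steel strip 6 mm thick, rounded on top, 154 mm long between two posts 16 mm wide at y = +-85 mm; a yellow mark 62 mm wide on its front shows the middle. Behind the rail it is free to 22 mm below its top.
- panel: The panel itself; origin on the bench straight below rail_mid, same axes. Below the rail stand a grey sheet (10 mm behind the rail's centre line) and slanted louvres; their lower edges reach 6 mm before the centre line and keep the hanging bin upright. The foot reaches 8 mm before and 92 mm behind that line. A wide concrete pillar rises behind the bench at world x = 0.717, y below -0.096 m.
- keeper (a joint): Angle of the yellow keeper bar, which swings level. 0 = shut: along the rail, pointing to the panel's -y, over the place of the bin's lip, blocking it. Grows as the bar swings to the back (anticlockwise from above); at 1.57 it points to the panel's +x. Stops at 0 and 1.6; starts between 0 and 0.35. Light friction (about 1 N at the peg); stays where it is left; from 0.85 on it is clear of the lip and its bin.
- keeper_pivot (a point): Pivot of the keeper on the left post, 85 mm from rail_mid along its +y; 157 mm above the bench. The bar is 100 mm long from here, 16 mm wide, 4 mm thick; its underside is 10 mm above the rail's top edge, 6 mm above the roof of a seated lip. Axes turn with the keeper: the bar points along -y.
- keeper_peg (a point): Middle of the black upright push peg on the keeper: 12 mm in diameter, 62 mm from the pivot, standing from 164 to 202 mm above the bench (this point: 183 mm). Axes turn with the keeper; at joint 0 they are those of rail_mid.
- blue_bin_center (a point): Middle, half-way up, of the loose blue parts bin: 110 mm long (x), 60 mm wide (y), 60 mm high, open on top, walls 3 mm, 0.2 to 0.4 kg with two plugs. The front (-x) is cut down to 35 mm; the sides have full height from x = -28 to +55 mm: grasp across the 60 mm width. The lip is at the back (+x).
- blue_bin_lip (a point): Middle of the slot under the blue bin's lip, at its top: 61.5 mm along +x and 30 mm above blue_bin_center; bin's axes. The lip: a roof 4 mm thick above this point, as wide as the bin, to 17 mm behind the back wall, with a 4 mm flange hanging 16 mm below it. The slot between wall and flange is 13 mm wide and open below, to go over the rail. Seated, this point lies on rail_mid within a few mm.
- grey_bin_center (a point): Middle, half-way up, of a second loose bin of the same shape in grey, not to be moved. Axes as for the blue bin.
- plug_a: Spark plug, 53 mm long, 21 mm thick, lying loose in the blue bin; origin at its middle, its long axis is y.
- plug_b: The second such spark plug in the blue bin.
Not all that is in view belongs to the job. What is shaped like the plug_b but orange or red is not meant.

How it is judged:
On the way, in this order (a step that is already met when the one before it is completed fails the run):
1. the keeper is swung open to the back (value of joint keeper above 0.85 rad), for 0.2 s.
2. the blue bin hangs by its lip on the rail, let go, at the yellow mark, with the keeper still open (x of blue_bin_lip in the frame of rail_mid between -0.009 and 0.009 m and y of blue_bin_lip in the frame of rail_mid between -0.025 and 0.025 m and z of blue_bin_lip in the frame of rail_mid between -0.004 and 0.005 m and angle between blue_bin_center's own z axis and vertical below 0.15 rad and contact force between the fingers and blue_bin below 0.3 N and linear speed of blue_bin below 0.03 m/s and value of joint keeper above 0.7 rad), for 0.3 s.
3. the keeper is swung back along the rail over the lip (value of joint keeper below 0.15 rad), for 0.2 s.
At the end, for the whole second after the job is handed in: The blue bin hangs at rest by its lip on the rail (slot middle within 9 mm across the rail, 25 mm along it and 5 mm in height of rail_mid), tilted less than 0.15 rad and let go; both spark plugs are in it; the keeper is within 0.15 rad of shut (x of blue_bin_lip in the frame of rail_mid between -0.009 and 0.009 m and y of blue_bin_lip in the frame of rail_mid between -0.025 and 0.025 m and z of blue_bin_lip in the frame of rail_mid between -0.004 and 0.005 m and angle between blue_bin_center's own z axis and vertical below 0.15 rad and contact force between the fingers and blue_bin below 0.3 N and linear speed of blue_bin below 0.03 m/s and x of plug_a in the frame of blue_bin_center between -0.055 and 0.055 m and y of plug_a in the frame of blue_bin_center between -0.03 and 0.03 m and z of plug_a in the frame of blue_bin_center between -0.035 and 0.03 m and x of plug_b in the frame of blue_bin_center between -0.055 and 0.055 m and y of plug_b in the frame of blue_bin_center between -0.03 and 0.03 m and z of plug_b in the frame of blue_bin_center between -0.035 and 0.03 m and value of joint keeper below 0.15 rad); the robot touches nothing.
It fails at once if the grey bin was moved by more than 30 mm (distance of grey_bin_center from where it was at the start of the episode above 0.03 m).
It also fails if it takes over 64 s, if anything falls off the work surface, if the arm or the gripper's body presses on something with over 40 N, if the wrist force passes 120 N, or if a joint passes its speed limit or range.

ROBOT

A 7-joint arm with a two-finger parallel gripper is mounted at the origin on the work surface; the furniture and walls round the work are solid. World frame = base frame: x ahead of the robot, y to its left, z up, the work surface at z = 0. Lengths are in m, angles in rad, forces in N, time in s.
With the tool pointing down it reaches from about 0.4 to 0.9 m from the base axis. Payload 5.6 kg.
Tool frame: the origin (TCP) lies midway between the tips of the shut fingers; the grasp point (between the pads) lies 19 mm behind it; y points along the fingers, z is the direction in which the jaws open and shut, and the axes are right-handed (so a half turn about y gives the same grasp; the last joint's range is limited). The gripper opens to 92 mm and grips with 3 to 60 N. Pads are 20 mm wide; open, the fingers measure 128 mm over their backs; the gripper's body (75 mm by 189 mm) begins 69 mm behind the grasp point.
Start: joints at [-1.164, 0.468, -0.012, 1.603, 0.006, 1.071, -0.056], TCP at [0.283, 0.585, 0.215] pointing down, gripper open.
Joint ranges: [-2.53, 2.53], [-0.31, 2.02], [-1.57, 1.55], [0.28, 2.44], [-1.29, 4.43], [0.15, 1.84], [-2.92, 2.92]. Speed limits (rad/s): [2.57, 2.57, 3.14, 3.14, 3.14, 3.14, 3.14].

INTERFACE

Orientations are given as a 3x3 rotation matrix whose columns are the frame's x, y, z axes.
In Python, from station import env, effector, solver, viewer, workorder, search_frame, tip_of gives the robot as it stands. Calls block until the motion is done:
- env.reach(position, orientation): joint-space move of the TCP to a pose.
- env.movel(position, frame=None, rate=0.15): straight line of the TCP; frame=None keeps the orientation; rate is the mean speed in m/s.
- env.goto_joints(angles): joint-space move.
- effector.release() and effector.grasp(squeeze=None): open the fingers fully, or close them until they stop; squeeze is the grip in N (None keeps the last).
- env.pause(seconds).
- solver.inverse_kinematics(position, orientation): joint angles nearest the present ones, or None.
- env.sense(): the state.
- viewer.read_camera(name): name is "scene" or "side" or "wrist"; returns (picture, depth): 384x512x3 uint8, red, green, blue; 384x512 float32, m along the optical axis (not along the pixel's ray), 0 where there is no reading.
- viewer.camera_info(name): a dict with "intrinsics" (3x3 intrinsics, pixels), "dist_coeffs" ([k1, k2, p1, p2, k3] as OpenCV has them; the pictures are not rectified), "eye" and "rotation" of the camera in the world; the wrist camera has in their place "T_tool_cam" (4x4, takes a point from camera to tool coordinates, whose origin is the TCP and whose axes are the tool frame's). Camera axes: x right, y up, looking along -z (the intrinsics and any distortion apply to the point x, -y, -z); pixel columns grow to the right and rows downward; lengths in m; the calibration is good to about 2 mm. A picture is of the moment at which its call begins: read the wrist's pose just before it. camera_info takes no time and is no camera call.
A pose or a line that the arm cannot do raises env.PlanningError and nothing moves.
- workorder.finish_job(): hands the job in, once; it reports no verdict.
Trained networks look in the newest picture that a camera, given by its name, has taken for a name from the list of things; names that differ only in an ending like _2 or _b are one class to them, and where a whole thing is asked for, a point or a joint stands for the part that bears it (a point fixed in the world has none). Each returns a list of dicts, best first, with "score" (0 to 1); they miss things now and then, are a little off and sometimes report something else, mostly with a low value. They report only what shows in the picture. A call takes as long as a camera call. They do not tell look-alikes from the thing itself.
- search_frame(camera, name): "at" ([x, y, z] in m, in world coordinates, good to about 4 mm: the middle of the surface that is visible of it).
- tip_of(camera, name): "at" ([x, y, z] in m, in world coordinates, good to about 4 mm: a listed point, or the origin of a listed thing).
The state is a dict: "t": time; "joint_positions": joint angles; "joint_velocities": joint speeds; "tau": joint torques, N m; "ee_pos": TCP position; "tcp_rot": TCP orientation; "wrist_force": force on the tool from outside, world axes, zero at the start; "moment": the same for the moment, N m; "gripper_width": finger opening in m.
Only numpy, scipy, OpenCV 4.12 (cv2) and the standard library are available. Lean on these libraries where they do the work, as an engineer would, in place of code of your own. Each camera call takes 0.05 s, during which the arm holds its last target.

## Working session

There is one attempt and no reset: what is moved stays moved. The work goes in short steps, each a Python script; the robot and the scene stay as the last script left them, time stands still between calls to the robot, and variables do not carry over. Pictures are saved under pics/ and viewed, and the job is handed in when it is done.

```bash
ls; mkdir -p pics; cat > h.py <<'E'
from station import env, effector, solver, viewer, workorder, search_frame, tip_of
import numpy as np, cv2
def snap(cam,fn):
    s=env.sense(); p,d=viewer.read_camera(cam)
    cv2.imwrite('pics/'+fn,p[:,:,::-1]); np.savez('pics/'+fn+'.npz',d=d,p=p,pos=s['ee_pos'],rot=s['tcp_rot'])
    return p,d,s
E
python3 - <<'E'
from h import *
np.set_printoptions(precision=4,suppress=True)
s=env.sense(); print(s['t'],s['ee_pos'],s['tcp_rot'],s['gripper_width'])
for c in ['scene','side','wrist']:
    snap(c,c+'0.png'); print(c,viewer.camera_info(c))
for c in ['scene','side']:
    for n in ['rail_mid','keeper_pivot','keeper_peg','blue_bin_center','blue_bin_lip','grey_bin_center','plug_a']:
        print(c,n,[(np.round(r['at'],4),round(r['score'],2)) for r in tip_of(c,n)])
print(env.sense()['t'])
E
```

```text
pics
0.0 [0.2824 0.5848 0.2137] [[ 0.9005 -0.0007  0.4348]
 [-0.4348 -0.0016  0.9005]
 [ 0.0001 -1.     -0.0018]] 0.09183475972268555
scene {'intrinsics': array([[442.0761,   0.    , 251.5264],
       [  0.    , 442.0761, 188.9305],
       [  0.    ,   0.    ,   1.    ]]), 'dist_coeffs': array([-0.0784,  0.    ,  0.    ,  0.    ,  0.    ]), 'eye': array([-0.0437, -0.3856,  0.8926]), 'rotation': array([[ 0.5249,  0.6747, -0.5188],
       [-0.8512,  0.4155, -0.3208],
       [-0.0009,  0.61  ,  0.7924]])}
side {'intrinsics': array([[468.3651,   0.    , 253.8967],
       [  0.    , 468.3651, 184.9347],
       [  0.    ,   0.    ,   1.    ]]), 'dist_coeffs': array([-0.0028,  0.    ,  0.    ,  0.    ,  0.    ]), 'eye': array([0.7176, 0.4599, 0.7464]), 'rotation': array([[-0.9039, -0.2962,  0.3085],
       [ 0.4275, -0.6441,  0.6343],
       [ 0.0109,  0.7053,  0.7088]])}
wrist {'intrinsics': array([[280.7357,   0.    , 257.8189],
       [  0.    , 280.7357, 196.0887],
       [  0.    ,   0.    ,   1.    ]]), 'dist_coeffs': array([-0.0298,  0.    ,  0.    ,  0.    ,  0.    ]), 'T_tool_cam':
[... 838 characters left out ...]
1), (array([ 0.4318, -0.0568,  0.0026]), 0.4)]
side rail_mid [(array([ 0.5786, -0.1031,  0.1529]), 0.76)]
side keeper_pivot [(array([ 0.5876, -0.0186,  0.1594]), 0.82), (array([ 0.419 , -0.2482,  0.0261]), 0.34)]
side keeper_peg [(array([ 0.6008, -0.0786,  0.1822]), 0.87), (array([ 0.5804, -0.1018,  0.1499]), 0.6)]
side blue_bin_center [(array([ 0.4262, -0.0436,  0.0328]), 0.6)]
side blue_bin_lip [(array([ 0.4895, -0.0346,  0.0609]), 0.84)]
side grey_bin_center [(array([ 0.4182, -0.2468,  0.0293]), 0.94)]
side plug_a [(array([ 0.3434, -0.1534,  0.0128]), 0.6), (array([ 0.4287, -0.0584,  0.001 ]), 0.52), (array([ 0.4641, -0.154 ,  0.0104]), 0.47), (array([0.3418, 0.0784, 0.0124]), 0.47)]
0.85
```

View pics/scene0.png

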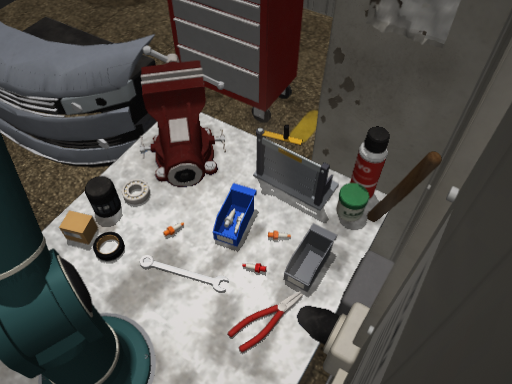

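View pics/side0.png

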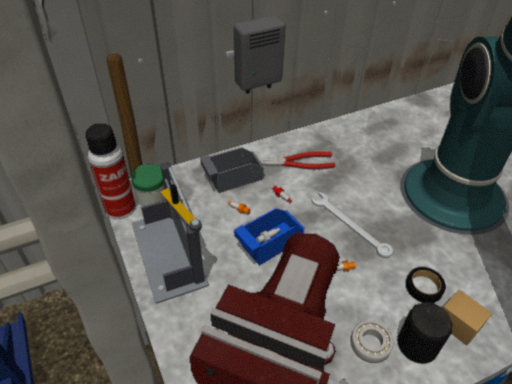

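The scene view shows the blue bin at (235,215) with two white plugs, the panel at (293,170), the yellow keeper with its black peg at (286,132), the grey bin at (310,258) and the vise at (180,130). The side view shows the same layout. Next I'll fit the geometry from the depth images.

```bash
cat >> h.py <<'E'
def cloud(fn,cam):
    z=np.load('pics/'+fn+'.npz'); d=z['d']; ci=viewer.camera_info(cam)
    K=ci['intrinsics']; H,W=d.shape
    u,v=np.meshgrid(np.arange(W),np.arange(H))
    n=cv2.undistortPoints(np.stack([u,v],-1).reshape(-1,1,2).astype(float),K,ci['dist_coeffs']).reshape(H,W,2)
    P=np.stack([n[...,0]*d,-n[...,1]*d,-d],-1)
    if cam=='wrist':
        T=ci['T_tool_cam']; R=z['rot']@T[:3,:3]; t=z['rot']@T[:3,3]+z['pos']
    else: R,t=ci['rotation'],ci['eye']
    X=P@R.T+t; X[d<=0]=np.nan
    return X,z['p']
E
python3 - <<'E'
from h import *
np.set_printoptions(precision=4,suppress=True)
ims=[]
for c in ['scene','side']:
    X,p=cloud(c+'0.png',c)
    x,y,z=X[...,0],X[...,1],X[...,2]
    # top view image, 2mm px: x 0.25..0.85 up, y 0.35..-0.45 right
    I=np.zeros((300,400,3),np.uint8); Z=np.full((300,400),-1.)
    m=np.isfinite(x)&(x>.25)&(x<.85)&(y<.35)&(y>-.45)&(z<.6)
    r=((.85-x[m])/.002).astype(int).clip(0,299); q=((.35-y[m])/.002).astype(int).clip(0,399)
    o=np.argsort(z[m]); I[r[o],q[o]]=p[m][o][:,::-1]
    cv2.imwrite(f'pics/top_{c}.png',cv2.resize(I,None,fx=2,fy=2,interpolation=0)[:, :])
    hsv=cv2.cvtColor(p,cv2.COLOR_RGB2HSV)
    b=(hsv[...,0]>105)&(hsv[...,0]<130)&(hsv[...,1]>150)&m
    t=b&(z>.054)&(z<.07)&(abs(x-.43)<.12)&(abs(y+.05)<.12)
    pts=X[t]; print(c,'bluetop',len(pts),pts.mean(0),np.median(pts[:,2]))
    rect=cv2.minAreaRect(pts[:,:2].astype(np.float32)*1000); print(rect, cv2.boxPoints(rect))
    ye=(hsv[...,0]>18)&(hsv[...,0]<32)&(hsv[...,1]>150)&m&(z>.14)&(abs(x-.6)<.08)
    if ye.sum()>5:
        pts=X[ye];print('yellow',len(pts),pts.mean(0),cv2.minAreaRect(pts[:,:2].astype(np.float32)*1000))
    # rail/panel top
    t=m&(abs(x-.59)<.05)&(y<-.02)&(y>-.19)&(z>.143)&(z<.152); pts=X[t]
    if len(pts)>10: print('rail',len(pts),pts.mean(0),cv2.fitLine(pts[:,:2].astype(np.float32),cv2.DIST_HUBER,0,.01,.01).ravel())
    # vise extents
    t=m&(y>0.02)&(y<.3)&(x>.4)&(z>.03); pts=X[t]
    for lo in np.arange(.03,.4,.05):
        s=pts[(pts[:,2]>lo)&(pts[:,2]<lo+.05)]
        if len(s): print('vise z',lo,np.percentile(s,1,axis=0)[:2],np.percentile(s,99,axis=0)[:2],len(s))
E
```

```text
scene bluetop 292 [ 0.47   -0.0378  0.061 ] 0.06166316480762957
((446.8210144042969, -41.38203430175781), (103.86842346191406, 59.47103500366211), 10.089954376220703) [[390.4806 -21.205 ]
 [400.8995 -79.7562]
 [503.1615 -61.5591]
 [492.7425  -3.0078]]
yellow 207 [ 0.5962 -0.0744  0.1613] ((596.9592895507812, -80.45269775390625), (107.57670593261719, 36.72225570678711), 87.9777603149414)
rail 269 [ 0.5822 -0.1107  0.1478] [ 0.0414  0.9991  0.5817 -0.0967]
vise z 0.03 [0.4133 0.0744] [0.8103 0.2967] 686
vise z 0.08 [0.4009 0.0486] [0.5424 0.1848] 492
vise z 0.13 [0.4027 0.054 ] [0.5699 0.2201] 2576
vise z 0.18000000000000002 [0.4972 0.1406] [0.6585 0.2942] 2692
side bluetop 510 [ 0.4736 -0.0326  0.0616] 0.0628869099581627
((450.4011535644531, -41.21892166137695), (103.79158020019531, 59.93395233154297), 11.108097076416016) [[393.7041 -21.8116]
 [405.2511 -80.6228]
 [507.0982 -60.6262]
 [495.5512  -1.8151]]
yellow 351 [ 0.6024 -0.084   0.1675] ((628.1539306640625, -203.68020629882812), (70.57960510253906, 356.9833679199219), 2.41050124168396)
rail 203 [ 0.5856 -0.1371  0.1492] [ 0.0093  1.      0.5849 -0.1345]
vise z 0.03 [0.4466 0.1039] [0.6092 0.2678] 235
vise z 0.08 [0.4034 0.0558] [0.5275 0.2419] 119
vise z 0.13 [0.4055 0.0587] [0.6081 0.2325] 4382
vise z 0.18000000000000002 [0.5139 0.1535] [0.6742 0.2929] 10295
```

```bash
python3 -c "
import cv2,numpy as np
a=cv2.imread('pics/top_scene.png');cv2.imwrite('pics/v.png',a)
b=cv2.imread('pics/side0.png')[150:340,90:330];cv2.imwrite('pics/v2.png',cv2.resize(b,None,fx=3,fy=3,interpolation=2))"
```

```text
(no output)
```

View pics/v.png

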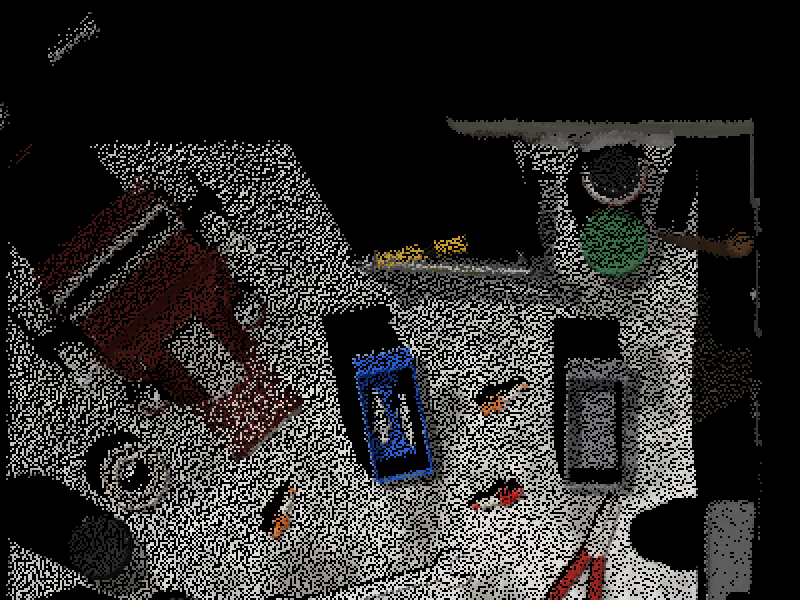

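View pics/v2.png

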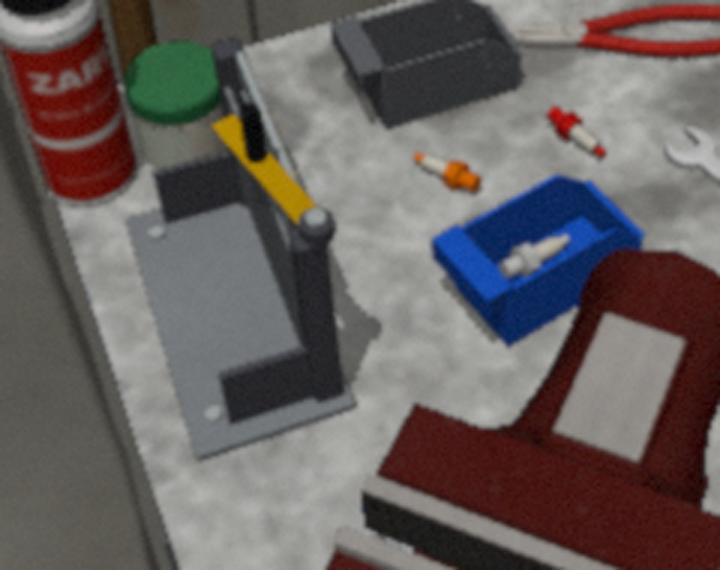

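```bash
python3 - <<'E'
from h import *
np.set_printoptions(precision=4,suppress=True)
for c in ['scene','side']:
    X,p=cloud(c+'0.png',c)
    x,y,z=X[...,0],X[...,1],X[...,2]
    for x0 in np.arange(.40,.60,.02):
        m=(abs(x-x0)<.01)&(y>.03)&(y<.16)&(z>.02)
        if m.sum()>5:
            Y=y[m];Z=z[m]; print(c,round(x0,2),'ymin',np.percentile(Y,2), 'ztop',np.percentile(Z,98),[ (a,round(np.percentile(Z[(Y>a-.03)&(Y<=a)],95),3)) for a in (.06,.08,.1,.12) if ((Y>a-.03)&(Y<=a)).sum()>3])
# peg: dark points z>.17
    m=(z>.17)&(z<.205)&(abs(x-.6)<.03)&(abs(y+.08)<.03); print('peg',X[m].mean(0),X[m].max(0),X[m].min(0))
pv=np.array([.5865,-.0188]); 
for th in (.25,.5,.9,1.3):
    for ja in (.7,):
        j=np.array([np.cos(ja),np.sin(ja),0]);R=np.c_[[j[1],-j[0],0],[0,0,-1],j]
        print(th,solver.inverse_kinematics(np.r_[pv+.062*np.array([np.sin(th),-np.cos(th)]),.169],R))
a=.185;R=np.c_[[np.cos(a),np.sin(a),0],[0,0,-1],[-np.sin(a),np.cos(a),0]]
print(solver.inverse_kinematics([.45,-.042,.03],R))
E
```

```text
scene 0.4 ymin 0.08679581361314419 ztop 0.15787440600587377 [(0.1, np.float64(0.157)), (0.12, np.float64(0.155))]
scene 0.42 ymin 0.06509072554962203 ztop 0.16487008501855044 [(0.08, np.float64(0.162)), (0.1, np.float64(0.164)), (0.12, np.float64(0.164))]
scene 0.44 ymin 0.0495794586832733 ztop 0.16545577318324745 [(0.06, np.float64(0.148)), (0.08, np.float64(0.162)), (0.1, np.float64(0.164)), (0.12, np.float64(0.164))]
scene 0.46 ymin 0.04957523691223652 ztop 0.17192303684520324 [(0.06, np.float64(0.144)), (0.08, np.float64(0.156)), (0.1, np.float64(0.162)), (0.12, np.float64(0.17))]
scene 0.48 ymin 0.07490868006703887 ztop 0.17161584619817807 [(0.08, np.float64(0.138)), (0.1, np.float64(0.157)), (0.12, np.float64(0.171))]
scene 0.5 ymin 0.09234313877006603 ztop 0.1715130409549955 [(0.1, np.float64(0.14)), (0.12, np.float64(0.157))]
scene 0.52 ymin 0.10124395830660904 ztop 0.170245894107138 [(0.12, np.float64(0.148))]
scene 0.54 ymin 0.09713942655696096 ztop 0.17452132530334843 [(0.1, np.float64(0.026)), (0.12, np.float64(0.129))]
scene 0.56 ymin 0.12093783106371475 ztop 0.185531293
[... 963 characters left out ...]
(0.152)), (0.12, np.float64(0.171))]
side 0.52 ymin 0.10897046021080546 ztop 0.17199770523147664 [(0.12, np.float64(0.155))]
side 0.54 ymin 0.12147300870130588 ztop 0.17209477721976474 []
side 0.56 ymin 0.1313459200084921 ztop 0.17563605072209104 []
side 0.58 ymin 0.1511757180508597 ztop 0.22334879662868565 []
peg [ 0.6034 -0.0775  0.1899] [ 0.6085 -0.0734  0.2041] [ 0.5969 -0.085   0.1702]
0.25 [-0.2967  0.4704  0.4925  1.7802 -0.2652  0.9571  1.0046]
0.5 [-0.2918  0.4913  0.479   1.7452 -0.2667  0.97    0.9909]
0.9 [-0.2995  0.5176  0.4629  1.7003 -0.268   0.9869  0.96  ]
1.3 [-0.3274  0.5332  0.4595  1.6751 -0.2717  0.9971  0.9254]
[-0.1104  0.4488  0.1528  2.2051 -0.1391  0.4964  1.9058]
```

```bash
cat >> h.py <<'E'
def Rjaw(ja,lean=0):
    j=np.array([np.cos(ja),np.sin(ja),0]); x=np.array([j[1],-j[0],0]); y=np.array([0,0,-1.])
    # lean: body shifts towards -x of tool => fingers point down and +x
    y2=np.cos(lean)*y+np.sin(lean)*x
    return np.c_[np.cross(y2,j),y2,j]
E
python3 - <<'E'
from h import *
np.set_printoptions(precision=4,suppress=True)
p=env.sense()['ee_pos']
env.movel([p[0],p[1],.42],rate=.25)
R=Rjaw(.7)
env.reach([.602,-.0795,.40],R)
env.movel([.602,-.0795,.29],rate=.2)
s=env.sense();print(s['t'],s['ee_pos'])
snap('wrist','w1.png'); 
for n in ['rail_mid','keeper_pivot','keeper_peg','blue_bin_lip','blue_bin_center']: print(n,[(np.round(r['at'],4),round(r['score'],2)) for r in tip_of('wrist',n)])
E
```

```text
5.1333 [ 0.6027 -0.0795  0.291 ]
rail_mid [(array([ 0.5855, -0.1096,  0.1478]), 0.74)]
keeper_pivot [(array([ 0.5882, -0.0194,  0.1553]), 0.79)]
keeper_peg [(array([ 0.6009, -0.0824,  0.1858]), 0.89)]
blue_bin_lip [(array([ 0.4857, -0.0349,  0.0588]), 0.77)]
blue_bin_center [(array([ 0.4254, -0.0441,  0.0256]), 0.64), (array([ 0.4887, -0.034 ,  0.0602]), 0.53)]
```

View pics/w1.png

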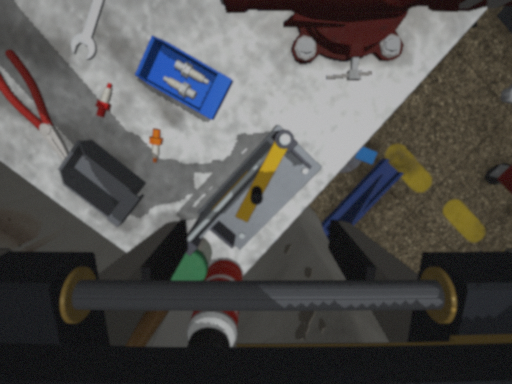

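The wrist view shows the peg at (257,193), centred between the fingers at (175,240) and (345,240). The way down is clear, so I'll grasp the peg and swing the keeper.

```bash
python3 - <<'E'
from h import *
np.set_printoptions(precision=4,suppress=True)
env.movel([.602,-.080,.172],rate=.12)
print(env.sense()['wrist_force'])
effector.grasp(8)
s=env.sense();print(s['t'],s['gripper_width'],s['ee_pos'],s['wrist_force'])
pv=np.array([.5865,-.0188])
for th in np.linspace(.26,1.36,9)[1:]:
    env.movel(np.r_[pv+.062*np.array([np.sin(th),-np.cos(th)]),.172],rate=.08)
    s=env.sense();print(round(th,2),s['gripper_width'],s['wrist_force'],s['t'])
effector.release()
snap('wrist','w2.png'); snap('side','side2.png')
print([(np.round(r['at'],4),round(r['score'],2)) for r in tip_of('side','keeper_peg')],env.sense()['t'])
E
```

```text
[-0.1492  0.3684  0.6949]
7.75 0.011528077462051239 [ 0.602  -0.0802  0.172 ] [-0.1398 -0.3421  0.0853]
0.4 0.011880888819287469 [ 2.5696 -4.6967 -1.6718] 8.0167
0.54 0.011775540754851587 [ 3.4464 -4.3692 -3.2314] 8.275
0.67 0.011893718837563606 [ 2.9337 -4.5241 -2.5269] 8.5333
0.81 0.011575853054842872 [ 3.2886 -1.9286 -1.7184] 8.7917
0.95 0.011696601606479484 [ 1.6417 -1.6608 -0.9289] 9.05
1.08 0.011248191692005064 [ 0.3449 -0.2481  0.3484] 9.3083
1.22 0.011776492550078657 [ 0.157  -0.2849  2.0303] 9.5667
1.36 0.011761436971727634 [0.1599 0.2666 3.0851] 9.825
[(array([ 0.6482, -0.0345,  0.1828]), 0.62), (array([ 0.431 , -0.0437,  0.0343]), 0.5)] 11.2083
```

View pics/side2.png

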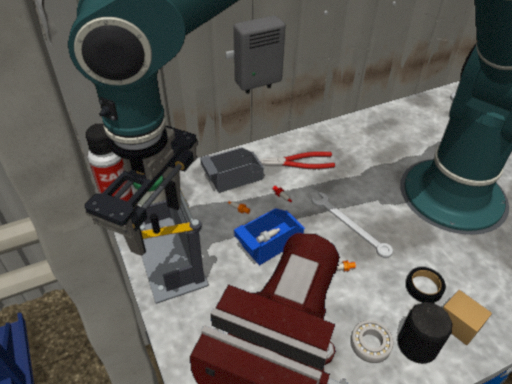

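Keeper is open: in the side view the yellow bar at (165,230) now points to the back. Next I'll raise the arm, look at the bin and check the leaned grasp.

```bash
python3 - <<'E'
from h import *
np.set_printoptions(precision=4,suppress=True)
p=env.sense()['ee_pos']
env.movel([p[0],p[1],.33],rate=.25)
L=.4
R=Rjaw(np.pi/2+.185,L)
G=np.array([.429,-.046,.30])
env.reach(G+.019*R[:,1],R)
s=env.sense();print(s['t'],s['ee_pos'],s['joint_positions'])
snap('wrist','w3.png'); snap('side','side3.png')
for c in ('wrist','side'):
  for n in ['blue_bin_lip','blue_bin_center','rail_mid','keeper_peg','keeper_pivot']: print(c,n,[(np.round(r['at'],4),round(r['score'],2)) for r in tip_of(c,n)])
for z in (.045,.15,.25): print(z,solver.inverse_kinematics(np.array([.429,-.046,z])+.019*R[:,1],R))
R0=Rjaw(np.pi/2,L)
print(solver.inverse_kinematics(np.array([.523,-.104,.135])+.019*R0[:,1],R0))
for c in ('wrist','side'):
    X,p=cloud({'wrist':'w3.png','side':'side3.png'}[c],c); x,y,z=X[...,0],X[...,1],X[...,2]
    hsv=cv2.cvtColor(p,cv2.COLOR_RGB2HSV)
    b=(hsv[...,0]>105)&(hsv[...,0]<130)&(hsv[...,1]>150)&(abs(x-.43)<.12)&(abs(y+.05)<.1)
    for lo,hi in ((.053,.07),(.02,.07)):
        q=X[b&(z>lo)&(z<hi)]; r=cv2.minAreaRect(q[:,:2].astype(np.float32)*1000); print(c,len(q),np.median(q[:,2]),r,cv2.boxPoints(r).round(1).tolist())
E
```

```text
12.8917 [ 0.4375 -0.0447  0.2833] [-0.6063 -0.2912  0.6035  2.297   0.139   0.6943  1.6751]
wrist blue_bin_lip [(array([ 0.4851, -0.032 ,  0.06  ]), 0.59), (array([ 0.4286, -0.0607,  0.002 ]), 0.4)]
wrist blue_bin_center [(array([ 0.428 , -0.0451,  0.0277]), 0.58)]
wrist rail_mid [(array([ 0.5846, -0.1056,  0.1498]), 0.74)]
wrist keeper_peg [(array([ 0.647 , -0.0319,  0.1818]), 0.95)]
wrist keeper_pivot [(array([ 0.5886, -0.018 ,  0.1589]), 0.74)]
side blue_bin_lip [(array([ 0.4889, -0.0353,  0.0648]), 0.63)]
side blue_bin_center [(array([ 0.4253, -0.042 ,  0.0322]), 0.89)]
side rail_mid [(array([ 0.5839, -0.1029,  0.1522]), 0.88)]
side keeper_peg [(array([ 0.6459, -0.0356,  0.1845]), 0.6)]
side keeper_pivot [(array([ 0.5883, -0.0193,  0.1578]), 0.65)]
0.045 None
0.15 None
0.25 [-0.6499 -0.2158  0.6918  2.3729  0.0835  0.5468  1.7505]
[-0.0099  0.2726  0.2068  2.2627 -0.5283  0.2489  2.239 ]
wrist 828 0.06397454018705015 ((445.8057556152344, -42.935176849365234), (106.07585906982422, 57.73433303833008), 10.489744186401367) [[388.3999938964844, -24.200000762939453], [398.8999938964844
[... 237 characters left out ...]
1000061035156, -28.100000381469727], [378.79998779296875, -84.9000015258789], [503.29998779296875, -61.5], [492.70001220703125, -4.699999809265137]]
side 549 0.06182275576988894 ((449.2241516113281, -41.95886993408203), (107.02391815185547, 61.26941680908203), 10.587605476379395) [[391.0, -21.700000762939453], [402.29998779296875, -81.9000015258789], [507.5, -62.20000076293945], [496.20001220703125, -2.0]]
side 1464 0.04667607771129623 ((438.1815185546875, -44.115421295166016), (129.63319396972656, 61.673309326171875), 10.765837669372559) [[368.70001220703125, -25.899999618530273], [380.29998779296875, -86.5], [507.6000061035156, -62.29999923706055], [496.1000061035156, -1.7000000476837158]]
```

View pics/w3.png

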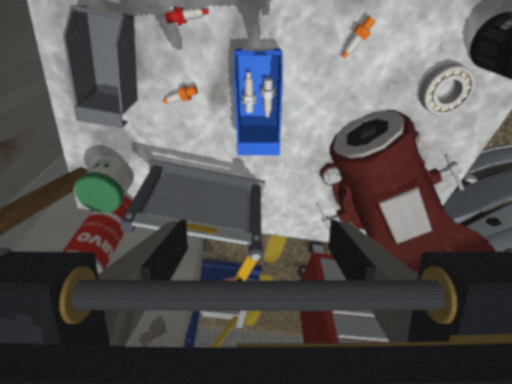

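View pics/side3.png

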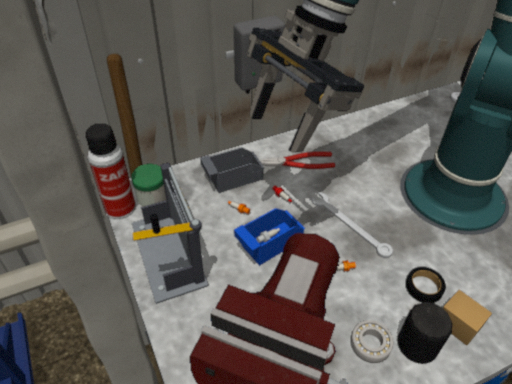

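Bin estimates from all views agree: centre (0.4285, -0.0457), yaw 0.185. The 0.4 lean is out of reach low down, so I'll scan for feasible grasps that clear the vise.

```bash
python3 - <<'E'
from h import *
np.set_printoptions(precision=3,suppress=True)
C=np.array([.4285,-.0457]); a=.185; bx=np.array([np.cos(a),np.sin(a)])
def clear(G,R):
    t=np.linspace(.069,.2,14);u=np.linspace(-.0375,.0375,9);w=np.linspace(-.0945,.0945,30)
    T,U,W=np.meshgrid(t,u,w,indexing='ij')
    P=G-T[...,None]*R[:,1]+U[...,None]*R[:,0]+W[...,None]*R[:,2]
    P=P.reshape(-1,3);P=P[P[:,2]<.178]
    if len(P)==0:return 9
    poly=np.array([[.45,.046],[.40,.107],[.45,.3],[.6,.17]],np.float32)*1000
    return min(-cv2.pointPolygonTest(poly,tuple((p[:2]*1000).astype(float)),True) for p in P)
for L in (-.5,-.4,-.3,-.2,-.1,0,.1,.2,.25,.3):
    for o in (-.01,0,.015,.03,.04):
        for ja,nm in ((np.pi/2+a,'n'),(-np.pi/2+a,'flip')):
            R=Rjaw(ja,L if nm=='n' else -L); G=np.r_[C+o*bx,.047]
            q=solver.inverse_kinematics(G+.019*R[:,1],R)
            c=clear(G,R)
            if q is not None and c>3:
                q2=solver.inverse_kinematics(G+[0,0,.16]+.019*R[:,1],R)
                Rr=Rjaw(ja-a,L if nm=='n' else -L)
                q3=solver.inverse_kinematics(np.array([.522+o,-.104,.137])+.019*Rr[:,1],Rr)
                print(L,o,nm,round(c,1),q, q2 is not None,q3 is not None)
E
```

```text
0 -0.01 n 5.2 [-0.417  0.46   0.534  2.294 -0.495  0.496  2.269] True True
0 -0.01 flip 5.2 [-0.944  0.961  1.337  2.318 -1.221  1.015 -0.187] True True
0.1 -0.01 n 11.4 [-0.317  0.412  0.427  2.354 -0.565  0.363  2.352] True True
0.1 -0.01 flip 11.4 [-0.832  0.68   1.11   2.379 -1.184  0.689 -0.197] True True
0.2 -0.01 n 17.9 [-0.147  0.375  0.248  2.41  -0.691  0.223  2.496] True True
0.2 -0.01 flip 17.9 [-0.661  0.511  0.875  2.437 -1.265  0.465 -0.093] True True
0.2 0 n 9.1 [-0.12   0.383  0.21   2.387 -0.61   0.224  2.409] True True
0.2 0 flip 9.1 [-0.665  0.524  0.875  2.417 -1.252  0.475 -0.118] True True
0.25 -0.01 n 21.2 [-0.064  0.366  0.165  2.437 -0.891  0.16   2.709] True True
0.25 -0.01 flip 21.2 [ 0.503  0.413 -0.471  2.403  0.763  0.168 -2.039] True True
0.25 0 n 12.4 [-0.036  0.374  0.125  2.415 -0.772  0.157  2.583] True True
0.25 0 flip 12.4 [-0.287  0.395  0.415  2.43  -1.146  0.243 -0.198] True True
0.3 0 n 15.8 [ 0.707  0.48  -0.697  2.404  1.298  0.223  0.608] True True
0.3 0 flip 15.8 [ 0.707  0.48  -0.697  2.404  1.298  0.223 -2.533] True True
```

```bash
python3 - <<'E'
from h import *
np.set_printoptions(precision=4,suppress=True)
C=np.array([.4285,-.0457]); a=.185; bx=np.array([np.cos(a),np.sin(a)])
R=Rjaw(np.pi/2+a,.15); G=np.r_[C-.008*bx,.047]; T=G+.019*R[:,1]
env.reach(T+[0,0,.2],R)
print(env.sense()['t'],env.sense()['wrist_force'])
env.movel(T+[0,0,.06],rate=.15)
env.movel(T,rate=.08)
s=env.sense();print(s['t'],s['ee_pos']-T,s['wrist_force'])
effector.grasp(35)
s=env.sense();print(s['t'],s['gripper_width'],s['ee_pos']-T,s['wrist_force'],s['moment'])
env.movel(T+[0,0,.05],rate=.08)
env.pause(.2)
s=env.sense();print(s['t'],s['gripper_width'],s['wrist_force'],s['moment'])
snap('wrist','w4.png'); snap('side','side4.png')
E
```

```text
13.85 [ 0.0158 -0.3654  0.6218]
15.8333 [ 0.0003 -0.0001  0.0004] [-0.6581 -0.0818  0.3051]
16.4167 0.05962980653359809 [ 0.0002 -0.      0.0001] [0.1074 0.6694 3.1475] [-0.0184  0.2384 -0.0018]
17.3917 0.059833853101753355 [-0.9492  0.2714 -2.8145] [ 0.031   0.3218 -0.0308]
```

View pics/w4.png

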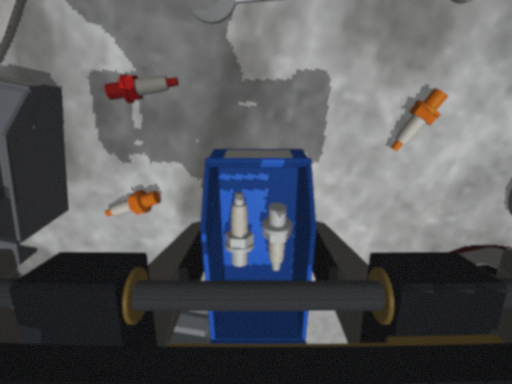

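View pics/side4.png

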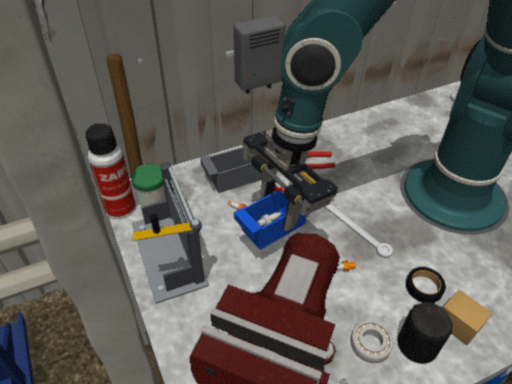

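The bin is held square: in the wrist view it is at (260,240) with both plugs inside. Next I'll refine the rail's line and yaw from the pictures already taken.

```bash
python3 - <<'E'
from h import *
np.set_printoptions(precision=4,suppress=True)
for c,f in (('scene','scene0.png'),('side','side0.png'),('side','side3.png'),('wrist','w1.png'),('wrist','w2.png'),('wrist','w3.png')):
    X,p=cloud(f,c); x,y,z=X[...,0],X[...,1],X[...,2]
    for zl in (.141,.146):
        m=(abs(x-.585)<.018)&(y<-.035)&(y>-.175)&(z>zl)&(z<.157)
        q=X[m]
        if len(q)<20: print(f,len(q));continue
        # robust: per y-bin mean of x
        vx,vy,x0,y0=cv2.fitLine(q[:,:2].astype(np.float32),cv2.DIST_HUBER,0,.001,.001).ravel()
        s=vx/vy; print(f,zl,len(q),'slope',round(s,4),'x@-.104',round(x0+s*(-.104-y0),4),'resid',np.std(q[:,0]-(x0+s*(q[:,1]-y0))).round(4), 'zmax',np.percentile(q[:,2],95))
    # yellow mark on rail front
    hsv=cv2.cvtColor(p,cv2.COLOR_RGB2HSV)
    m=(hsv[...,0]>17)&(hsv[...,0]<33)&(hsv[...,1]>110)&(abs(x-.58)<.02)&(z<.153)&(z>.12)&(y<-.03)&(y>-.18)
    if m.sum()>5:print('mark',m.sum(),X[m].mean(0),np.percentile(X[m],2,axis=0),np.percentile(X[m],98,axis=0))
    # foot plate
    m=(abs(z-.004)<.012)&0
E
python3 -c "
import cv2
b=cv2.imread('pics/w3.png')[140:270,50:290];cv2.imwrite('pics/v3.png',cv2.resize(b,None,fx=3,fy=3,interpolation=2))
b=cv2.imread('pics/w1.png')[90:270,150:340];cv2.imwrite('pics/v4.png',cv2.resize(b,None,fx=3,fy=3,interpolation=2))
b=cv2.imread('pics/scene0.png')[110:230,210:370];cv2.imwrite('pics/v5.png',cv2.resize(b,None,fx=4,fy=4,interpolation=2))"
```

```text
scene0.png 0.141 243 slope 0.0449 x@-.104 0.5817 resid 0.002 zmax 0.15101796723567368
scene0.png 0.146 155 slope 0.0533 x@-.104 0.5822 resid 0.002 zmax 0.15125829945929053
mark 91 [ 0.5801 -0.1033  0.1376] [ 0.5774 -0.1324  0.1289] [ 0.5825 -0.0743  0.1442]
side0.png 0.141 153 slope 0.0415 x@-.104 0.5853 resid 0.0018 zmax 0.1518790373054646
side0.png 0.146 142 slope 0.0435 x@-.104 0.5853 resid 0.0017 zmax 0.15191627215568826
mark 8 [ 0.5927 -0.0889  0.1333] [ 0.585  -0.1044  0.1217] [ 0.5986 -0.0677  0.1481]
side3.png 0.141 218 slope 0.0495 x@-.104 0.586 resid 0.0019 zmax 0.15209755880637466
side3.png 0.146 193 slope 0.0505 x@-.104 0.5856 resid 0.0018 zmax 0.1521058935346899
w1.png 0.141 654 slope 0.0458 x@-.104 0.5842 resid 0.0019 zmax 0.15120688299834584
w1.png 0.146 577 slope 0.0462 x@-.104 0.5845 resid 0.0017 zmax 0.15125115295932742
w2.png 0.141 1101 slope 0.0688 x@-.104 0.5842 resid 0.0019 zmax 0.15095481980766115
w2.png 0.146 1013 slope 0.064 x@-.104 0.5844 resid 0.0017 zmax 0.1509764366720569
w3.png 0.141 632 slope 0.0573 x@-.104 0.5819 resid 0.0014 zmax 0.15131874861927883
w3.png 0.146 396 slope 0.0577 x@-.104 0.5824 resid 0.0014 zmax 0.1515224727061456
mark 170 [ 0.5817 -0.0949  0.1393] [ 0.5801 -0.1149  0.1339] [ 0.5833 -0.0752  0.1441]
```

View pics/v3.png

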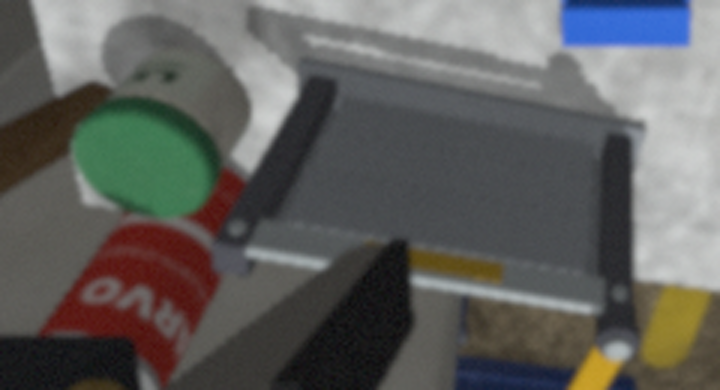

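View pics/v4.png

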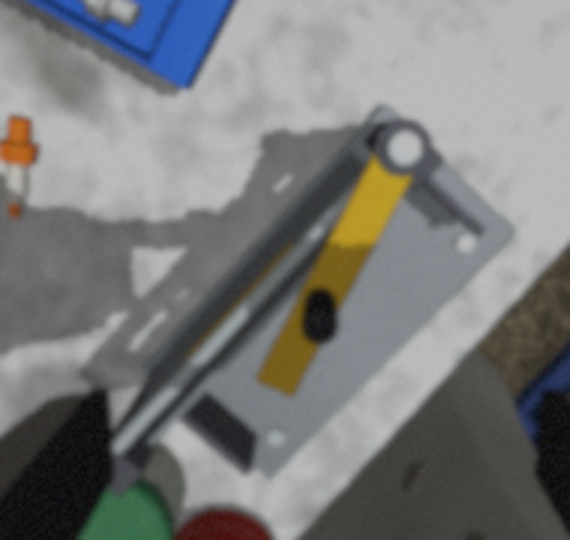

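View pics/v5.png

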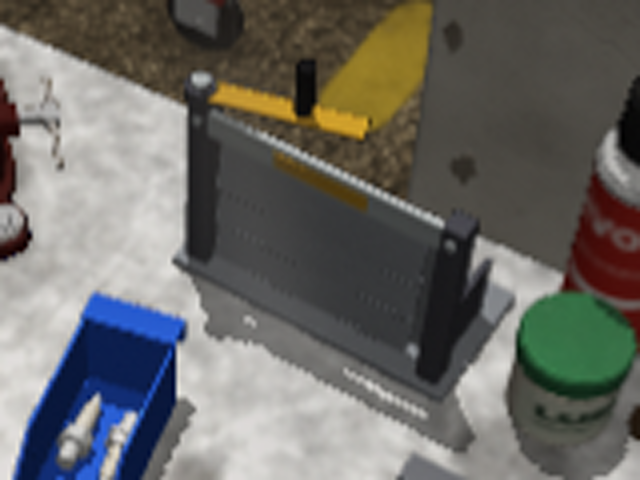

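Panel yaw is about -0.05, with the rail centre near (0.584, -0.1035, 0.151). I'll lift the bin, carry it to a hover in front of the rail and measure the lip there.

```bash
cat >> h.py <<'E'
PY=-.05; px=np.array([np.cos(PY),np.sin(PY),0]); py=np.array([-np.sin(PY),np.cos(PY),0])
RAIL=np.array([.5840,-.1035,.1505]); RH=Rjaw(np.pi/2+PY,.15)
LIP_G=np.array([.0695,0,.013])   # lip rel grasp point, bin axes (x,y,z)
def tcp_for_lip(off,dl=np.zeros(3)):
    o=np.asarray(off,float); L=LIP_G+dl
    lip=RAIL+o[0]*px+o[1]*py+[0,0,o[2]]
    G=lip-L[0]*px-L[1]*py-[0,0,L[2]]
    return G+.019*RH[:,1]
E
python3 - <<'E'
from h import *
np.set_printoptions(precision=4,suppress=True)
p=env.sense()['ee_pos']
env.movel(p+[0,0,.11],rate=.15)
env.reach(tcp_for_lip([-.05,0,.06]),RH)
env.pause(.2)
s=env.sense();print(s['t'],s['gripper_width'],s['wrist_force'],s['ee_pos'],tcp_for_lip([-.05,0,.06]))
print('nominal lip',RAIL-.05*px+[0,0,.06])
for c in ('scene','side','wrist'): 
    snap(c,c+'5.png')
    for n in ('blue_bin_lip','blue_bin_center','rail_mid'): print(c,n,[(np.round(r['at'],4),round(r['score'],2)) for r in tip_of(c,n)][:2])
    X,p=cloud(c+'5.png',c); x,y,z=X[...,0],X[...,1],X[...,2]
    hsv=cv2.cvtColor(p,cv2.COLOR_RGB2HSV)
    b=(hsv[...,0]>105)&(hsv[...,0]<130)&(hsv[...,1]>150)&(z>.12)&(z<.25)&(abs(x-.5)<.1)&(abs(y+.1)<.08)
    q=X[b]; print(c,len(q))
    if len(q)<30: continue
    r=q-RAIL; u=np.c_[r@px,r@py,r[:,2]]
    print('  lo',np.percentile(u,1,axis=0),'hi',np.percentile(u,99,axis=0))
    t=u[u[:,0]>-.058]; 
    if len(t)>10:
        print('  roof n',len(t),'z med',np.median(t[:,2]),'xmax',np.percentile(t[:,0],[90,98]),'y',np.percentile(t[:,1],[2,98]))
    top=u[u[:,2]>.055]
    if len(top)>10:
        A=np.c_[top[:,:2],np.ones(len(top))]; print('  top plane fit z=ax+by+c',np.linalg.lstsq(A,top[:,2],rcond=None)[0],cv2.minAreaRect(top[:,:2].astype(np.float32)*1000))
E
```

```text
18.95 0.05965700519822804 [ 0.5555  0.3303 -3.0814] [ 0.4666 -0.097   0.1782] [ 0.4675 -0.0977  0.1787]
nominal lip [ 0.5341 -0.101   0.2105]
scene blue_bin_lip []
scene blue_bin_center [(array([ 0.4737, -0.1002,  0.1818]), 0.68)]
scene rail_mid []
scene 785
  lo [-0.1702 -0.0274 -0.0002] hi [-0.0758  0.0321  0.0593]
  top plane fit z=ax+by+c [-0.0034  0.0268  0.057 ] ((-120.16429901123047, 3.161640167236328), (60.458431243896484, 49.105796813964844), 89.35086059570312)
side blue_bin_lip [(array([ 0.5326, -0.1002,  0.2113]), 0.93)]
side blue_bin_center [(array([ 0.4725, -0.0958,  0.18  ]), 0.76)]
side rail_mid [(array([ 0.584 , -0.1041,  0.1533]), 0.75)]
side 2328
  lo [-0.1644 -0.0291  0.0029] hi [-0.0388  0.0321  0.066 ]
  roof n 447 z med 0.06346700413780756 xmax [-0.0394 -0.0386] y [-0.0238  0.031 ]
  top plane fit z=ax+by+c [0.0544 0.0139 0.0655] ((-89.38896179199219, 2.34063720703125), (104.1114730834961, 65.87305450439453), 2.679488182067871)
wrist blue_bin_lip [(array([ 0.5345, -0.0988,  0.2074]), 0.58)]
wrist blue_bin_center [(array([ 0.4707, -0.0979,  0.1729]), 0.93), (array([ 0.4866, -0.087 ,  0.1552]), 0.73)]
wrist rail_mid []
wrist 13585
  lo [-0.1676 -0.0287  0.0023] hi [-0.0581  0.0296  0.0622]
  roof n 101 z med 0.051777673483836856 xmax [-0.0574 -0.0015] y [-0.0472  0.0266]
  top plane fit z=ax+by+c [0.0015 0.0034 0.0594] ((-101.22938537597656, 0.49753570556640625), (88.25602722167969, 62.1378059387207), 0.24114950001239777)
```

```bash
python3 -c "
import cv2
a=cv2.imread('pics/side5.png')[120:300,90:330];b=cv2.imread('pics/scene5.png')[60:240,190:390]
cv2.imwrite('pics/v6.png',cv2.resize(a,None,fx=3,fy=3,interpolation=2));cv2.imwrite('pics/v7.png',cv2.resize(b,None,fx=3,fy=3,interpolation=2))"
```

```text
(no output)
```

View pics/v6.png

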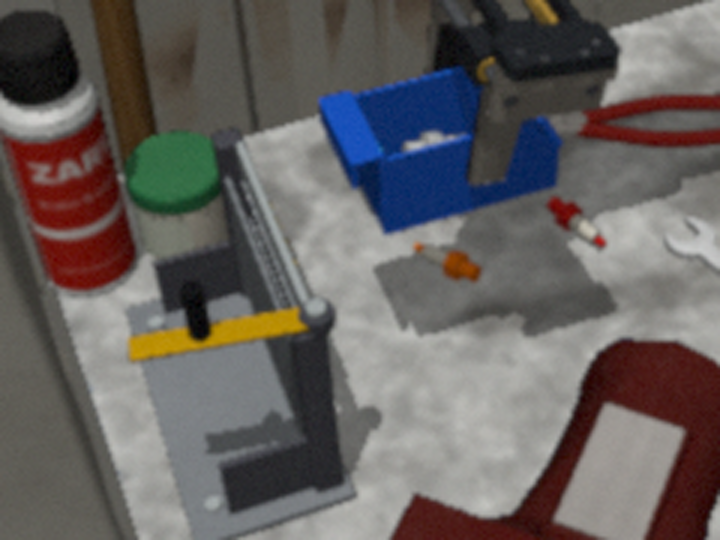

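View pics/v7.png

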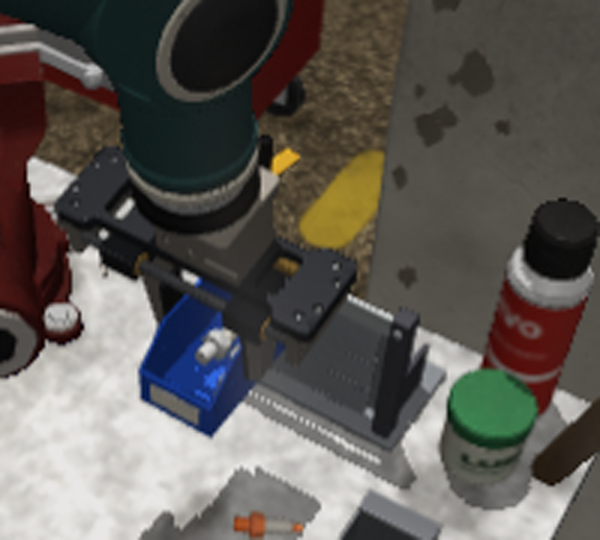

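The side view shows the lip level at v6 (350,130). Its measured edge agrees with nominal within about 1 mm. I'll move over the rail and recheck.

```bash
python3 - <<'E'
from h import *
np.set_printoptions(precision=4,suppress=True)
env.movel(tcp_for_lip([-.0015,0,.035]),RH,rate=.08)
env.pause(.3)
s=env.sense();T=tcp_for_lip([-.0015,0,.035]);print(s['t'],s['gripper_width'],s['wrist_force'],s['ee_pos']-T)
for c in ('side','wrist'):
    snap(c,c+'6.png')
    for n in ('blue_bin_lip','rail_mid'): print(c,n,[(np.round(r['at'],4),round(r['score'],2)) for r in tip_of(c,n)][:2])
    X,p=cloud(c+'6.png',c); x,y,z=X[...,0],X[...,1],X[...,2]
    hsv=cv2.cvtColor(p,cv2.COLOR_RGB2HSV)
    b=(hsv[...,0]>105)&(hsv[...,0]<130)&(hsv[...,1]>150)&(z>.12)&(z<.25)&(abs(x-.53)<.1)&(abs(y+.1)<.08)
    r=X[b]-RAIL; u=np.c_[r@px,r@py,r[:,2]]
    t=u[(u[:,0]>-.009)&(u[:,2]>.03)]
    if len(t)>10: print(c,'roof',len(t),'z',np.median(t[:,2]),'xmax',np.percentile(t[:,0],[90,98]),'y',np.percentile(t[:,1],[2,98]))
    r=X.reshape(-1,3)-RAIL; w=np.c_[r@px,r@py,r[:,2]]
    for lo,hi in ((-.07,-.035),(.035,.07)):
        t=w[(abs(w[:,0])<.012)&(w[:,1]>lo)&(w[:,1]<hi)&(abs(w[:,2])<.006)]
        if len(t)>5: print(c,'rail',lo,len(t),np.median(t,axis=0))
a=cv2.imread('pics/side6.png')[120:300,90:330]; cv2.imwrite('pics/v8.png',cv2.resize(a,None,fx=3,fy=3,interpolation=2))
E
```

```text
20.6833 0.05971444383519938 [ 0.9361  0.9517 -2.4525] [-0.0001  0.0002  0.0002]
side blue_bin_lip [(array([ 0.5196, -0.1126,  0.127 ]), 0.61)]
side rail_mid [(array([ 0.5795, -0.1037,  0.1528]), 0.91)]
side roof 309 z 0.03944851987023987 xmax [0.0091 0.01  ] y [-0.0256  0.0303]
side rail 0.035 44 [ 0.0021  0.047  -0.0004]
wrist blue_bin_lip [(array([ 0.5837, -0.1012,  0.1864]), 0.9)]
wrist rail_mid []
wrist rail -0.07 27 [ 0.0025 -0.0474 -0.0007]
wrist rail 0.035 15 [ 0.0028  0.0448 -0.0008]
```

View pics/v8.png

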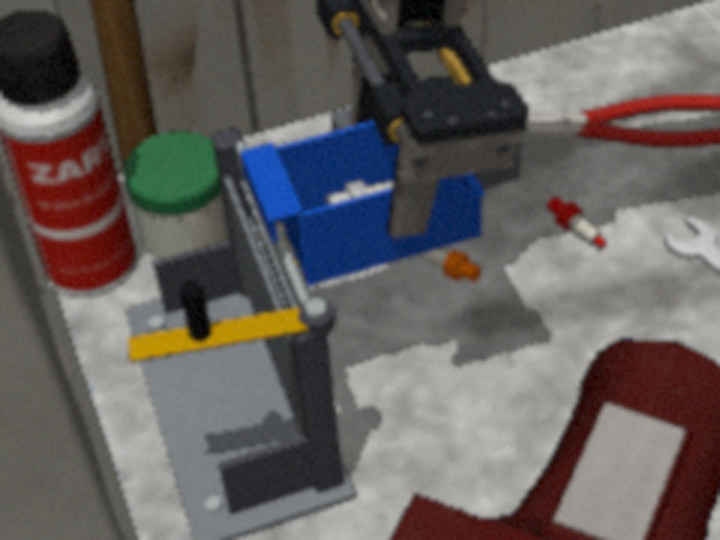

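```bash
python3 - <<'E'
from h import *
np.set_printoptions(precision=4,suppress=True)
f0=env.sense()['wrist_force']
for z in (.018,.012,.007,.004,.002,.0005,-.001):
    env.movel(tcp_for_lip([-.0008,0,z]),RH,rate=.04)
    s=env.sense(); df=s['wrist_force']-f0; print(z,round(s['t'],2),df,s['ee_pos']-tcp_for_lip([-.0008,0,z]))
    if np.abs(df).max()>8: print('stop');break
snap('side','side7.png');snap('wrist','wrist7.png')
X,p=cloud('side7.png','side'); x,y,z=X[...,0],X[...,1],X[...,2]
hsv=cv2.cvtColor(p,cv2.COLOR_RGB2HSV)
b=(hsv[...,0]>105)&(hsv[...,0]<130)&(hsv[...,1]>150)&(z>.12)&(z<.25)&(abs(x-.53)<.1)&(abs(y+.1)<.08)
r=X[b]-RAIL; u=np.c_[r@px,r@py,r[:,2]]
t=u[(u[:,0]>-.009)&(u[:,2]>-.005)]
print('roof',len(t),'z',np.median(t[:,2]),'xmax',np.percentile(t[:,0],[90,98]),'y',np.percentile(t[:,1],[2,98]))
a=cv2.imread('pics/side7.png')[120:300,90:330]; cv2.imwrite('pics/v9.png',cv2.resize(a,None,fx=3,fy=3,interpolation=2))
E
```

```text
0.018 21.56 [ 0.3884 -0.969  -1.1345] [-0.0001 -0.0002 -0.0002]
0.012 21.86 [ 0.3631 -1.1516 -1.2256] [-0.0002  0.     -0.0002]
0.007 22.13 [ 0.4405 -0.8632  0.1287] [-0.0002  0.     -0.0003]
0.004 22.38 [-0.8658 -0.9017 -0.6109] [-0.0001  0.     -0.0002]
0.002 22.63 [-0.0158 -1.6298 -0.2044] [-0.0001  0.     -0.0001]
0.0005 22.88 [-0.2019 -0.8068 -0.1377] [-0.0001 -0.     -0.0001]
-0.001 23.13 [-1.4935 -0.8691  3.2251] [ 0.0003 -0.0001  0.0003]
roof 312 z 0.0038000940234688974 xmax [0.0102 0.0111] y [-0.0262  0.0298]
```

View pics/v9.png

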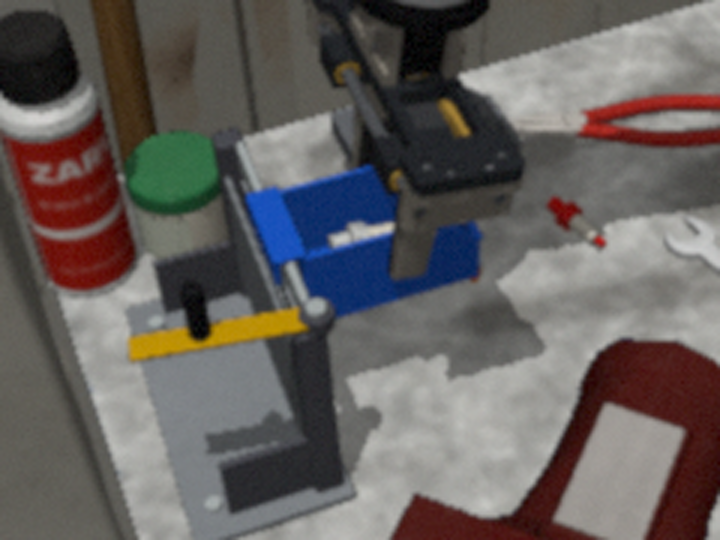

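The lip is over the rail, and a contact force of about 3 N appears at seat height. I'll release the bin.

```bash
python3 - <<'E'
from h import *
np.set_printoptions(precision=4,suppress=True)
env.movel(tcp_for_lip([-.0008,0,-.0018]),RH,rate=.03)
print(env.sense()['wrist_force'])
effector.release(); env.pause(.4)
s=env.sense();print(s['t'],s['gripper_width'],s['wrist_force'])
snap('side','side8.png');snap('wrist','wrist8.png')
for n in ('blue_bin_lip','blue_bin_center','keeper_peg'): print(n,[(np.round(r['at'],4),round(r['score'],2)) for r in tip_of('side',n)][:2])
X,p=cloud('side8.png','side'); x,y,z=X[...,0],X[...,1],X[...,2]
hsv=cv2.cvtColor(p,cv2.COLOR_RGB2HSV)
b=(hsv[...,0]>105)&(hsv[...,0]<130)&(hsv[...,1]>150)&(z>.08)&(z<.25)&(abs(x-.53)<.1)&(abs(y+.1)<.08)
r=X[b]-RAIL; u=np.c_[r@px,r@py,r[:,2]]
t=u[(u[:,0]>-.009)&(u[:,2]>-.005)]
print('roof',len(t),'z',np.median(t[:,2]),'xmax',np.percentile(t[:,0],[90,98]),'y',np.percentile(t[:,1],[2,98]))
a=cv2.imread('pics/side8.png')[120:300,90:330]; cv2.imwrite('pics/v10.png',cv2.resize(a,None,fx=3,fy=3,interpolation=2))
E
```

```text
[-2.5155  0.8234  4.5479]
24.5167 0.09190103070523885 [0.9874 0.5385 0.2139]
blue_bin_lip [(array([ 0.5791, -0.1029,  0.1514]), 0.57)]
blue_bin_center [(array([ 0.5214, -0.0965,  0.1183]), 0.77)]
keeper_peg [(array([ 0.6471, -0.0332,  0.1856]), 0.59)]
roof 268 z 0.0036466362701532973 xmax [0.0074 0.0082] y [-0.0264  0.0298]
```

View pics/v10.png

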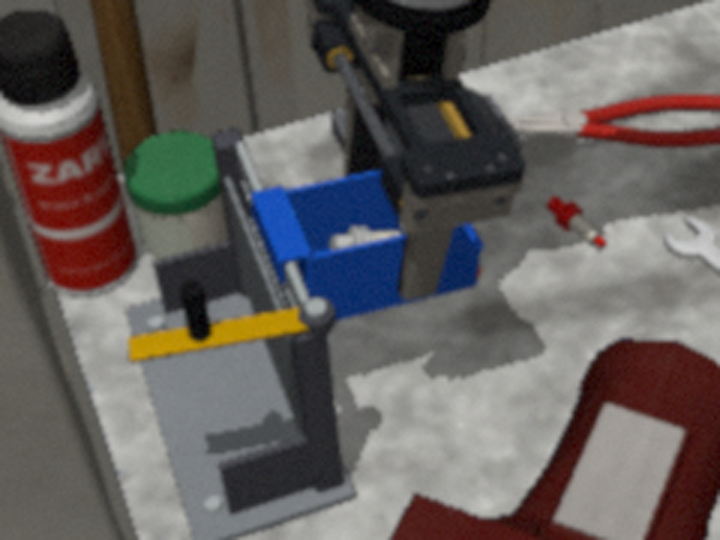

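View pics/wrist8.png

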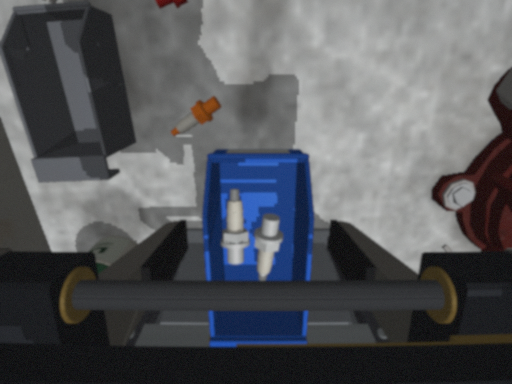

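The bin hangs level after release: the wrist view shows both plugs inside at (235,225) and (267,240), with the fingers clear. Next I'll retreat upward and close the keeper.

```bash
python3 - <<'E'
from h import *
np.set_printoptions(precision=4,suppress=True)
p=env.sense()['ee_pos']; env.movel(p+[0,0,.16],rate=.15)
R=Rjaw(.7); P=np.array([.647,-.0325])
env.reach(np.r_[P,.29],R)
snap('side','side9.png')
for c in ['side']: print([(np.round(r['at'],4),round(r['score'],2)) for r in tip_of(c,'keeper_peg')])
env.movel(np.r_[P,.172],rate=.12)
print(env.sense()['wrist_force'])
effector.grasp(8)
s=env.sense();print(s['t'],s['gripper_width'],s['wrist_force'])
pv=np.array([.5875,-.019])
for th in np.linspace(1.35,-.02,11)[1:]:
    env.movel(np.r_[pv+.062*np.array([np.sin(th),-np.cos(th)]),.172],rate=.08)
    s=env.sense();print(round(th,2),s['gripper_width'],s['wrist_force'],s['t'])
E
```

```text
[(array([ 0.6455, -0.0343,  0.1854]), 0.56)]
[ 1.1513 -0.5663  0.7127]
29.125 0.011699354811552569 [ 3.1128 -0.5879 -0.8165]
1.21 0.011895707564372686 [ 1.8778  0.663  -0.448 ] 29.3833
1.08 0.012034571948982581 [ 4.3016 -3.1127 -1.0776] 29.6417
0.94 0.011449542509862761 [ 4.8084 -4.0004 -0.9029] 29.9
0.8 0.011647975517164077 [ 2.4068 -2.37   -0.6299] 30.1583
0.66 0.011574770288778157 [ 1.4    -2.6603  1.4123] 30.4167
0.53 0.011125642934416716 [ 1.0314 -1.7659  2.388 ] 30.675
0.39 0.01178042625555072 [-0.5327 -1.1849  3.508 ] 30.9333
0.25 0.011748178977126461 [-0.078   0.1075  3.9196] 31.1917
0.12 0.011423672173657815 [-1.0064  0.3359  3.8209] 31.45
-0.02 0.011751426066256844 [0.6342 2.2109 3.1764] 31.7083
```

```bash
python3 - <<'E'
from h import *
np.set_printoptions(precision=4,suppress=True)
effector.release()
p=env.sense()['ee_pos']; env.movel(p+[0,0,.13],rate=.15)
# back off to a clear view
env.reach([.45,-.11,.36],Rjaw(np.pi/2-.05))
env.pause(.2); s=env.sense(); print(s['t'],s['wrist_force'])
for c in ('scene','side','wrist'):
    snap(c,c+'10.png')
    for n in ('keeper_peg','keeper_pivot','blue_bin_lip','blue_bin_center','rail_mid','grey_bin_center','plug_a'): print(c,n,[(np.round(r['at'],4),round(r['score'],2)) for r in tip_of(c,n)][:4])
a=cv2.imread('pics/side10.png')[120:300,90:330]; cv2.imwrite('pics/v11.png',cv2.resize(a,None,fx=3,fy=3,interpolation=2))
E
```

```text
34.8083 [ 0.3157  0.333  -0.1917]
scene keeper_peg [(array([ 0.5859, -0.0835,  0.1846]), 0.69), (array([ 0.5891, -0.0171,  0.1571]), 0.54)]
scene keeper_pivot [(array([ 0.5851, -0.0191,  0.1568]), 0.7)]
scene blue_bin_lip [(array([ 0.5828, -0.1023,  0.1488]), 0.88)]
scene blue_bin_center [(array([ 0.5242, -0.1053,  0.1187]), 0.65)]
scene rail_mid [(array([ 0.5856, -0.1017,  0.1536]), 0.58)]
scene grey_bin_center [(array([ 0.419 , -0.2495,  0.0273]), 0.64)]
scene plug_a [(array([0.3407, 0.0704, 0.0064]), 0.51), (array([ 0.4616, -0.1474,  0.01  ]), 0.49), (array([ 0.3469, -0.1548,  0.0108]), 0.46)]
side keeper_peg [(array([ 0.5868, -0.0841,  0.1821]), 0.71)]
side keeper_pivot [(array([ 0.5798, -0.1023,  0.1503]), 0.7), (array([ 0.5886, -0.0166,  0.1576]), 0.67)]
side blue_bin_lip [(array([ 0.5801, -0.1025,  0.1489]), 0.98)]
side blue_bin_center [(array([ 0.5825, -0.0822,  0.1857]), 0.71), (array([ 0.5207, -0.1007,  0.1164]), 0.68)]
side rail_mid [(array([ 0.5826, -0.103 ,  0.1503]), 0.81)]
side grey_bin_center [(array([ 0.4214, -0.2447,  0.0269]), 0.79)]
side plug_a [(array([ 0.3437, -0.1531,  0.0118]), 0.6), (array([0.3413, 0.0762, 0.0112]), 0.58), (array([ 0.5203, -0.1119,  0.0856]), 0.43)]
wrist keeper_peg [(array([ 0.5874, -0.0819,  0.1829]), 0.7), (array([ 0.5879, -0.0192,  0.1535]), 0.17)]
wrist keeper_pivot [(array([ 0.5904, -0.0172,  0.1572]), 0.86)]
wrist blue_bin_lip [(array([ 0.5793, -0.103 ,  0.1515]), 0.93), (array([ 0.5871, -0.1093,  0.1492]), 0.21)]
wrist blue_bin_center [(array([ 0.5198, -0.0967,  0.1128]), 0.61)]
wrist rail_mid [(array([ 0.5866, -0.107 ,  0.1498]), 0.93)]
wrist grey_bin_center [(array([ 0.4199, -0.2505,  0.0314]), 0.62)]
wrist plug_a [(array([0.3495, 0.0728, 0.0124]), 0.75), (array([ 0.5198, -0.1158,  0.0884]), 0.74), (array([ 0.3415, -0.15  ,  0.0088]), 0.71), (array([ 0.537 , -0.0903,  0.0899]), 0.62)]
```

View pics/v11.png

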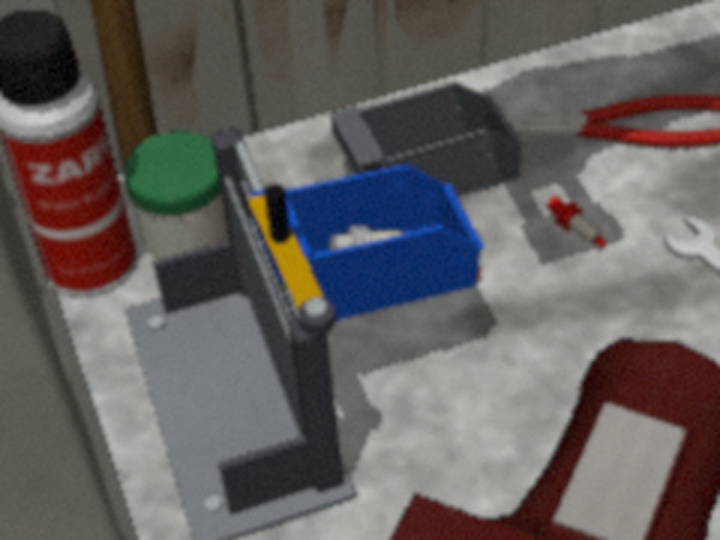

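View pics/wrist10.png

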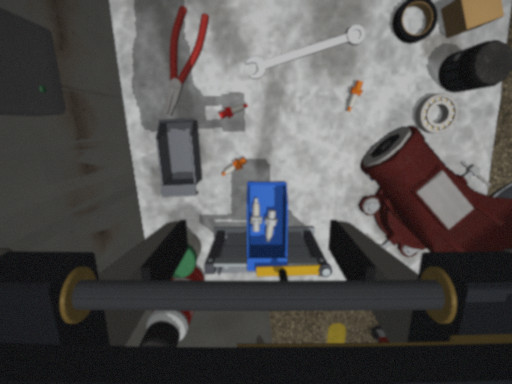

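The keeper lies along the rail over the lip: side view v11 shows the bar from (315,305) to (255,205), and the bin is level with its plugs inside. One last numeric check of the keeper angle and bin tilt, then I'll hand in.

```bash
python3 - <<'E'
from h import *
for c in ('scene','side','wrist'):
    X,p=cloud(c+'10.png',c); x,y,z=X[...,0],X[...,1],X[...,2]
    hsv=cv2.cvtColor(p,cv2.COLOR_RGB2HSV)
    m=(hsv[...,0]>15)&(hsv[...,0]<35)&(hsv[...,1]>130)&(z>.156)&(z<.172)&(abs(x-.59)<.04)&(y<-.02)&(y>-.14)
    q=X[m][:,:2].astype(np.float32)
    if len(q)>20:
        vx,vy,*_=cv2.fitLine(q,cv2.DIST_HUBER,0,.001,.001).ravel(); print(c,len(q),'joint ~',-vx/vy-PY)
    b=(hsv[...,0]>105)&(hsv[...,0]<130)&(hsv[...,1]>150)&(z>.145)&(z<.165)&(abs(x-.53)<.05)&(abs(y+.1)<.06)
    u=X[b]; u=u[u[:,0]<.57]
    if len(u)>20: print(c,'rim plane',np.linalg.lstsq(np.c_[u[:,:2],np.ones(len(u))],u[:,2],rcond=None)[0][:2],np.median(u[:,2]))
workorder.finish_job()
E
```

```text
scene 193 joint ~ 0.039902553
scene rim plane [0.07577252 0.00311439] 0.1470615807941576
side 267 joint ~ 0.096785665
side rim plane [0.03869694 0.00822341] 0.14641766093315628
wrist 525 joint ~ 0.03057519
wrist rim plane [ 0.08300524 -0.00341195] 0.14730976540971907
the job is handed in; nothing more can be done
```

The job is handed in at about 35 s of the 64 s allowed; no verdict is reported, but my last checks were all within the limits.

I gripped the peg and swung the keeper open to about 1.4 rad. I then picked up the blue bin with the gripper leaned slightly to clear the vise, and hung it on the rail at the yellow mark. After letting the bin go, I swung the keeper back along the rail and moved the arm clear.

| Check | Last reading | Limit |
|---|---|---|
| Lip to rail, across | 1–7 mm | 9 mm |
| Lip to rail, along | 1–4 mm | 25 mm |
| Lip to rail, height | ≤5 mm | −4 to +5 mm |
| Bin tilt (front slightly low) | 0.04–0.08 rad | 0.15 rad |
| Keeper angle | 0.03, 0.04 and 0.10 rad | 0.15 rad |
| Grey bin movement | within detection noise | 30 mm |

- **Plugs:** both were seen in the bin in the last wrist picture.
- **Disagreements:** the three cameras differ by a few millimetres on the lip, so the largest across and height values come from single noisy detections. The side camera read the keeper at 0.10 rad against 0.03–0.04 from the other two.
- **Network errors:** at the end the scene camera found no plugs in the bin, only the look-alikes on the bench, and some detections were clearly wrong (the side camera once placed the bin's middle near the peg). I judged those by the pictures instead.

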